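# Cycle two photo-stage slide rails and flag the one that binds

## Task

Check the two slide rails on the conservation bench: starting with the one on the robot's left, run the carriage by its black knob away from the robot as far as it will go and then fully back home, then do the same with the right-hand one. One of them jams part way: stand the orange marker upright on the reject pad (the red-bordered white square) at the far end of that rail, let go, and leave both carriages home.

Things in the scene. Friction and masses are not known exactly. Their poses are not given: they have to be found in the camera images.
- rail_a: Slide rail screwed to the bench, 270 x 76 mm, base plate 12 mm thick. Origin on the bench surface; its x axis runs along the slide, away from the robot (yaw within 12 degrees), z up. Reject pad: white square with red border, 70 x 70 mm, centre at rail x = +120 mm, y = 0, top 14 mm above the bench. Dark stop bars, 34 mm high, at x = -92 and +62 mm.
- rail_b: Twin of rail_a, same look, sizes, origin and axes. One rail lies at y > 0 (robot's left), the other at y < 0; which is left varies. One of the two is sound, the other jams; only its motion tells which.
- carriage_a (a joint): Travel (m) of rail_a's blue carriage: 0 = home, nearest the robot; grows along rail +x. Held by its upright round black knob, 24 mm diameter, 35 to 80 mm above the bench, axis at rail x = -60 mm + travel, y = 0. Carriage top 50 x 62 mm, 35 mm high. Slides at about 2 N, stays where left, starts at 0 to 0.025. Sound: runs to 0.090. Binding: stops hard between 0.030 and 0.060.
- carriage_b (a joint): Travel (m) of rail_b's carriage, built and read just like carriage_a.
- reject_marker: Loose orange plastic marker like a game pawn, about 120 g: foot 48 mm diameter, 12 mm high, tapering by 18 mm to a stem 22 mm in diameter up to its flat top at 55 mm. Origin: centre of its underside, z up. Stands on the bench outside one of the rails; a blue twin on the other side is not needed. A white bowl and black jar (65 mm high at most) stand farther out.
There are look-alikes about, which are no part of the job. What is meant by the reject_marker is not pink or yellow, and is the larger of those in its own colour.

How it is judged:
By the outcome, as a careful person would: the job done as asked, in the order asked, and still so for the second after the job is handed in, with the robot touching nothing.
It also fails if it takes over 64 s, if anything falls off the work surface, if the arm or the gripper's body presses on something with over 40 N, if the wrist force passes 120 N, or if a joint passes its speed limit or range.

## Robot

A 7-joint arm with a two-finger parallel gripper is mounted at the origin on the work surface. World frame = base frame: x ahead of the robot, y to its left, z up, the work surface at z = 0. Lengths are in m, angles in rad, forces in N, time in s.
With the tool pointing down it reaches from about 0.4 to 0.75 m from the base axis. Payload 19.5 kg.
Tool frame: the origin (TCP) lies midway between the tips of the shut fingers; the grasp point (between the pads) lies 19 mm behind it; z points along the fingers, x is the direction in which the jaws open and shut, and the axes are right-handed (so a half turn about z gives the same grasp; the last joint's range is limited). The gripper opens to 85 mm and grips with 20 to 120 N. Pads are 22 mm wide; open, the fingers measure 114 mm over their backs; the gripper's body (76 mm by 85 mm) begins 54 mm behind the grasp point. The pads swing forward as they close: fully open they stand 13 mm farther back than shut.
Start: joints at [-1.148, 0.707, -0.028, 1.485, 0.022, 0.951, -0.075], TCP at [0.258, 0.514, 0.231] pointing down, gripper open.
Joint ranges: [-2.71, 2.71], [-0.32, 2.16], [-1.57, 1.52], [0, 2.45], [-1.46, 4.6], [0, 2.02], [-2.83, 2.83]. Speed limits (rad/s): [1.89, 1.89, 2.57, 2.57, 3.01, 3.01, 3.01].

## Interface

Orientations are given as a unit quaternion [x, y, z, w].
In Python, from plant import manip gives the robot as it stands. The module is installed in compiled form; this text tells all that it offers. Calls block until the motion is done:
- manip.move_to(position, orientation): joint-space move of the TCP to a pose.
- manip.servo_line(position, ori=None, rate=0.15, threshold=None): straight line of the TCP; ori=None keeps the orientation; rate is the mean speed in m/s. With threshold (N) it stops when the force on the tool has changed by that much, and returns True; else False.
- manip.set_joints(angles): joint-space move.
- manip.move_gripper(opening): opening from 0.0 (shut) to 1.0 (fully open); the grip force is fixed at half the most; returns when the fingers have stopped.
- manip.dwell(seconds).
- manip.ik(position, orientation): joint angles nearest the present ones, or None.
- manip.camera(name): name is "side" or "top"; returns the picture (400x640x3 uint8, red, green, blue); there is no depth.
- manip.camera_model(name): a dict with "fx", "fy", "cx", "cy" (pixels), "origin" and "orientation" of the camera in the world. Camera axes: x right, y up, looking along -z (the intrinsics and any distortion apply to the point x, -y, -z); pixel columns grow to the right and rows downward; lengths in m; the calibration is good to about 2 mm. A picture is of the moment at which its call begins. camera_model takes no time and is no camera call.
A pose or a line that the arm cannot do raises manip.Unreachable and nothing moves.
- manip.finish_job(): hands the job in, once; it reports no verdict.
Trained networks look in the newest picture that a camera, given by its name, has taken for a name from the list of things; names that differ only in an ending like _2 or _b are one class to them, and where a whole thing is asked for, a point or a joint stands for the part that bears it (a point fixed in the world has none). Each returns a list of dicts, best first, with "conf" (0 to 1); they miss things now and then, are a little off and sometimes report something else, mostly with a low value. They report only what shows in the picture. A call takes as long as a camera call. They do not tell look-alikes from the thing itself.
- manip.spot_in(camera, name): "rect" ([left, top, right, bottom] in pixels, round what is visible of it).
Readings, each from a call of its own:
- manip.read_time(): time.
- manip.read_joint_pos(): joint angles.
- manip.read_qvel(): joint speeds.
- manip.read_tau(): joint torques, N m.
- manip.read_ee_pos(): TCP position.
- manip.read_ee_rot(): TCP orientation.
- manip.read_wrist_force(): force on the tool from outside, world axes, zero at the start.
- manip.read_wrist_torque(): the same for the moment, N m.
- manip.read_width(): opening from 0.0 (shut) to 1.0 (fully open).
Only numpy, scipy, OpenCV 4.12 (cv2) and the standard library are available. Lean on these libraries where they do the work, as an engineer would, in place of code of your own. Each camera call takes 0.05 s, during which the arm holds its last target. There are 200 camera calls.

## Working session

There is one attempt and no reset: what is moved stays moved. The work goes in short steps, each a Python script; the robot and the scene stay as the last script left them, time stands still between calls to the robot, and variables do not carry over. Pictures are saved under pics/ and viewed, about 8 in all and at most 12, crops included, and the job is handed in when it is done.

```bash
mkdir -p pics; cat > h.py <<'E'
from plant import manip
import numpy as np, cv2
from scipy.spatial.transform import Rotation as R
def ray(cam,u,v):
    m=manip.camera_model(cam)
    d=np.array([(u-m['cx'])/m['fx'],-(v-m['cy'])/m['fy'],-1.])
    return np.array(m['origin']),R.from_quat(m['orientation']).apply(d)
def at(cam,u,v,z):
    o,d=ray(cam,u,v); return o+d*(z-o[2])/d[2]
def proj(cam,p):
    m=manip.camera_model(cam)
    q=R.from_quat(m['orientation']).inv().apply(np.array(p)-np.array(m['origin']))
    return np.array([m['cx']+m['fx']*q[0]/-q[2], m['cy']+m['fy']*-q[1]/-q[2]])
def snap(cam,name,crop=None,s=1):
    im=manip.camera(cam)
    if crop: l,t,r,b=crop; c=im[t:b,l:r]
    else: c=im
    c=cv2.resize(c,None,fx=s,fy=s,interpolation=cv2.INTER_CUBIC)
    cv2.imwrite('pics/'+name+'.png',c[:,:,::-1]); return im
def down(a): # tool pointing down, jaw axis at yaw a
    return (R.from_euler('z',a)*R.from_euler('x',np.pi)).as_quat()
E
python3 - <<'E'
from h import *
ims=[]
for c in('top','side'):
    im=snap(c,c+'0'); np.save(c+'0.npy',im)
    print(c,manip.camera_model(c))
    for n in('rail_a','carriage_a','reject_marker'):
        print(n,[(np.round(d['rect'],1).tolist(),round(d['conf'],2)) for d in manip.spot_in(c,n)])
print(manip.read_time(),manip.read_ee_rot(),manip.read_ee_pos())
E
```

```text
top {'fx': 383.8365917028028, 'fy': 383.8365917028028, 'cx': 325.5468786768371, 'cy': 199.7848275420143, 'origin': array([0.28591091, 0.0106721 , 0.98611034]), 'orientation': array([ 0.06890033, -0.0712578 , -0.70048448,  0.70675071])}
rail_a [([371.0, 118.1, 414.4, 216.8], 0.86)]
carriage_a [([376.2, 182.8, 402.8, 205.6], 0.88), ([254.6, 191.5, 276.5, 209.8], 0.66)]
reject_marker [([204.0, 187.9, 224.3, 204.9], 0.85), ([164.7, 185.4, 189.8, 201.0], 0.84), ([205.1, 156.2, 219.9, 167.2], 0.58), ([191.3, 218.0, 205.6, 228.5], 0.55)]
side {'fx': 364.6704390397937, 'fy': 364.6704390397937, 'cx': 315.4430835865415, 'cy': 200.53813393132572, 'origin': array([0.12169911, 0.41743702, 0.59389299]), 'orientation': array([-0.13543165,  0.3565333 ,  0.86076652, -0.33708052])}
rail_a [([298.2, 128.8, 389.3, 195.3], 0.82)]
carriage_a [([249.7, 224.8, 288.5, 270.1], 0.71)]
reject_marker [([189.5, 275.9, 216.9, 314.1], 0.96), ([141.3, 317.9, 175.2, 351.0], 0.88), ([160.5, 258.7, 178.9, 282.2], 0.84), ([213.3, 327.4, 232.7, 349.3], 0.65)]
0.4 [ 8.50960240e-01  5.25230097e-01 -1.07854846e-04  6.15438184e-05] [0.25771635 0.51394419 0.23120385]
```

View pics/top0.png

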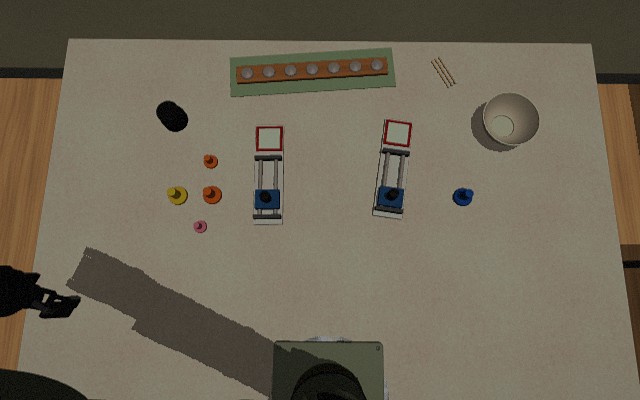

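View pics/side0.png

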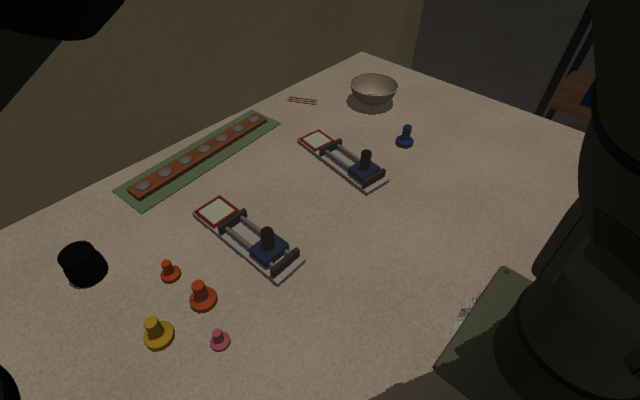

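Left/right rails at top px (268,175)/(394,168). Pawn-like candidates (top): large orange (212,195), small orange (210,161), yellow (177,195), pink (200,226), blue (463,197). I choose the large orange at (212,195). Next I measure the poses and take a check crop.

```bash
python3 - <<'E'
from h import *
for c in('top','side'):
    im=np.load(c+'0.npy'); hsv=cv2.cvtColor(im,cv2.COLOR_RGB2HSV)
    H,S,V=[hsv[:,:,i].astype(int) for i in range(3)]
    def comps(m,mn,z,nm):
        n,l,st,ce=cv2.connectedComponentsWithStats(m.astype(np.uint8))
        for i in range(1,n):
            if st[i,4]>=mn:
                ys,xs=np.where(l==i)
                r=cv2.minAreaRect(np.c_[xs,ys].astype(np.float32))
                box=cv2.boxPoints(r); 
                P=np.array([at(c,u,v,z)[:2] for u,v in box])
                E=P-np.roll(P,1,0)
                print(c,nm,st[i].tolist(),'ctr',P.mean(0).round(4),'edges',[(round(np.hypot(*e),3),round(np.degrees(np.arctan2(e[1],e[0])),1)) for e in E[:2]])
    comps(((H<4)|(H>174))&(S>150)&(V>70),25,.014,'red')
    comps((H>4)&(H<14)&(S>170)&(V>90),25,.0,'orange')
    comps((H>100)&(H<125)&(S>120)&(V>40),25,.035,'blue')
    cand=[(204,187.9,224.3,204.9),(205,156,220,167)] if c=='top' else [(189.5,275.9,216.9,314.1),(160,258,179,282)]
    for l,t,r,b in cand: print(c,'cand',at(c,(l+r)/2,(t+b)/2,.02).round(4))
a=np.load('top0.npy')[110:235,150:420]; b=np.load('side0.npy')[120:350,130:400]
cv2.imwrite('pics/crop1.png',np.vstack([cv2.resize(a,(540,250)),cv2.resize(b,(540,340),interpolation=cv2.INTER_CUBIC)])[:,:,::-1])
E
```

```text
top red [383, 120, 29, 27, 171] ctr [ 0.6657 -0.1825] edges [(np.float64(0.069), np.float64(82.0)), (np.float64(0.068), np.float64(-8.9))]
top red [256, 127, 27, 24, 170] ctr [0.647  0.1605] edges [(np.float64(0.065), np.float64(2.5)), (np.float64(0.07), np.float64(-89.4))]
top orange [332, 59, 42, 17, 193] ctr [ 0.867  -0.0647] edges [(np.float64(0.046), np.float64(3.8)), (np.float64(0.114), np.float64(-85.2))]
top orange [380, 58, 8, 15, 55] ctr [ 0.8739 -0.152 ] edges [(np.float64(0.043), np.float64(-1.1)), (np.float64(0.02), np.float64(-89.4))]
top orange [293, 63, 19, 16, 97] ctr [0.8553 0.0788] edges [(np.float64(0.046), np.float64(4.9)), (np.float64(0.051), np.float64(-85.2))]
top orange [315, 62, 22, 15, 95] ctr [0.8607 0.0113] edges [(np.float64(0.062), np.float64(25.2)), (np.float64(0.04), np.float64(-60.5))]
top orange [251, 65, 34, 16, 203] ctr [0.8472 0.1742] edges [(np.float64(0.046), np.float64(2.7)), (np.float64(0.093), np.float64(-89.4))]
top orange [237, 67, 5, 15, 38] ctr [0.8417 0.2538] edges [(np.float64(0.043), np.float64(3.1)), (np.float64(0.011), np.float64(-8
[... 1406 characters left out ...]
.014), np.float64(1.2)), (np.float64(0.015), np.float64(-75.2))]
side orange [161, 266, 19, 15, 140] ctr [0.5875 0.3135] edges [(np.float64(0.029), np.float64(-12.9)), (np.float64(0.035), np.float64(-104.5))]
side orange [191, 280, 13, 10, 99] ctr [0.5304 0.2928] edges [(np.float64(0.02), np.float64(-33.9)), (np.float64(0.023), np.float64(-137.1))]
side orange [190, 287, 26, 23, 282] ctr [0.4978 0.3026] edges [(np.float64(0.041), np.float64(-15.1)), (np.float64(0.048), np.float64(-108.5))]
side blue [397, 136, 16, 9, 72] ctr [ 0.4749 -0.3133] edges [(np.float64(0.039), np.float64(25.4)), (np.float64(0.033), np.float64(-62.2))]
side cand [0.4907 0.302  0.02  ]
side cand [0.5801 0.3138 0.02  ]
```

View pics/crop1.png

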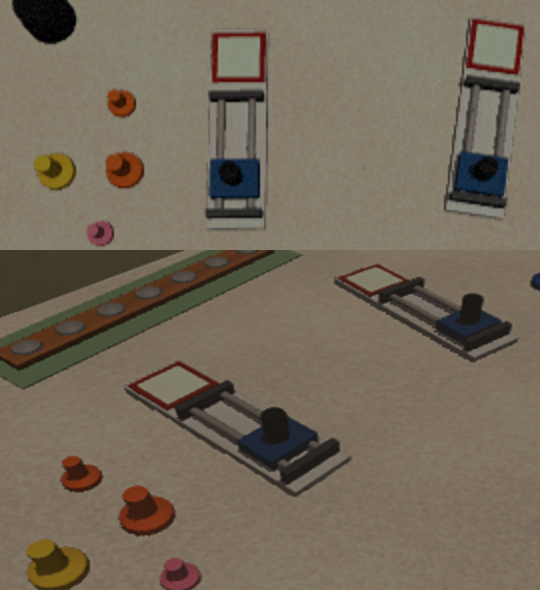

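The crop confirms it: large orange pawn at side px (202,297), with the small orange one behind it at (170,272). The left rail is at yaw about 1.5° with its knob near (0.479,0.158). The right is at about -8.4° with its knob near (0.487,-0.157). I'll start with the left one, caging the knob with the jaws along the rail.

```bash
python3 - <<'E'
from h import *
q=down(np.radians(1.5))
manip.move_gripper(0.8)
manip.move_to([.479,.158,.16],q)
print(manip.servo_line([.479,.158,.043],rate=.12,threshold=10))
print(manip.read_ee_pos(),manip.read_wrist_force())
manip.move_gripper(0.40)
print(manip.read_width(),manip.read_wrist_force(),manip.read_time(),manip.read_joint_pos().round(2) )
snap('side','s1',(170,170,370,300),3)
E
```

```text
False
[0.479249   0.1581341  0.04355946] [ 0.58126298  0.46277851 -0.05982729]
0.39854471528419844 [1.09253119 0.07307804 0.00120969] 3.8333 [-0.42  0.92  0.07  1.91 -0.18  0.31 -0.18]
```

View pics/s1.png

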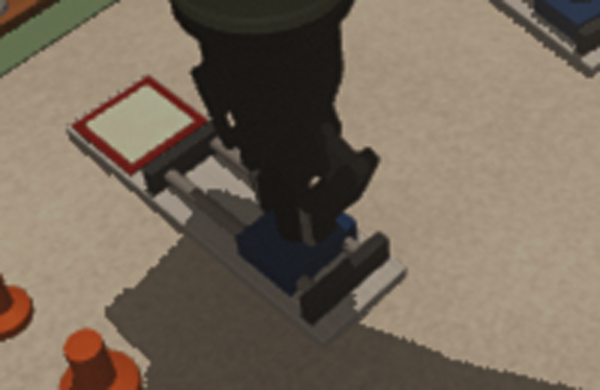

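The fingers straddle the knob just above the carriage (crop ~(300,220)). I'll run it out and home.

```bash
cat >> h.py <<'E'
def run(p0,yaw):
    d=np.array([np.cos(yaw),np.sin(yaw),0]); p0=np.array(p0,float); out=[]
    for s,L in ((1,.13),(-1,.05)):
        hit=manip.servo_line(p0+s*L*d,rate=.06,threshold=14)
        p=manip.read_ee_pos(); f=manip.read_wrist_force(); out.append((p-p0)@d)
        print(s,hit,'disp',((p-p0)@d).round(4),'lat',np.cross(d,p-p0)[2].round(4),f.round(1),'t',manip.read_time())
    return out
E
python3 - <<'E'
from h import *
run([.479,.158,.043],np.radians(1.5))
im=snap('top','t2',(240,100,300,240),4)
E
```

```text
1 True disp 0.0384 lat -0.0003 [-5.9 -0.4  5.9] t 4.8333
-1 True disp -0.0169 lat 0.0001 [5.1 1.4 2.7] t 5.775
```

```bash
python3 - <<'E'
from h import *
p=manip.read_ee_pos(); 
manip.servo_line(p+[.005,0,0],rate=.05)
print(manip.read_wrist_force().round(1))
manip.move_gripper(.6)
p=manip.read_ee_pos(); manip.servo_line([p[0],p[1],.16],rate=.2)
y=np.radians(-8.4); q=down(y)
manip.move_gripper(.8)
P=[.487,-.1565]
manip.move_to(P+[.16],q)
im=snap('top','t3')
im=snap('top','t3',(235,100,425,230),4)
print(manip.servo_line(P+[.043],rate=.12,threshold=10))
manip.move_gripper(.4); print(manip.read_width(),manip.read_wrist_force().round(1))
run(P+[.043],y)
E
```

```text
[ 0.6  0.  -1.1]
False
0.39996054707341727 [-1.  -0.2  0.2]
1 True disp 0.0956 lat 0.0003 [-6.1  0.5  5.6] t 11.7583
-1 True disp -0.0048 lat -0.0 [ 4.8 -1.4  2.3] t 13.325
```

View pics/t3.png

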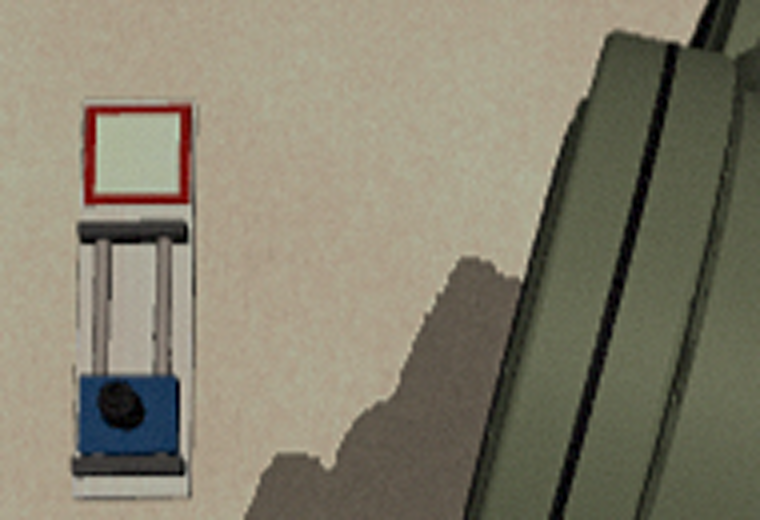

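The right rail runs 0.100 less about 0.010 slack, which is 0.090, so it is sound. The left gives 0.055 - 0.010 = 0.045, so it jams. The picture shows the left carriage home against its near bar (crop (130,460)). Next I refine the marker position, back off the right knob and grasp the marker.

```bash
python3 - <<'E'
from h import *
from scipy.optimize import least_squares
p=manip.read_ee_pos(); y=np.radians(-8.4)
manip.servo_line(p+.005*np.array([np.cos(y),np.sin(y),0]),rate=.05)
manip.move_gripper(.6)
p=manip.read_ee_pos(); manip.servo_line([p[0],p[1],.16],rate=.2)
manip.move_gripper(.75)
t=np.linspace(0,2*np.pi,60)
M=np.vstack([np.c_[r*np.cos(t),r*np.sin(t),z+0*t] for r,z in((.024,0),(.024,.012),(.011,.03),(.011,.055))])
B={}
for c in('top','side'):
    im=np.load(c+'0.npy'); hsv=cv2.cvtColor(im,cv2.COLOR_RGB2HSV).astype(int)
    m=((hsv[:,:,0]<16)|(hsv[:,:,0]>176))&(hsv[:,:,1]>150)
    n,l,st,ce=cv2.connectedComponentsWithStats(m.astype(np.uint8))
    k=l[195,212] if c=='top' else l[305,203]
    s=st[k]; B[c]=np.array([s[0],s[1],s[0]+s[2],s[1]+s[3]]); print(c,B[c])
def f(v):
    r=[]
    for c in B:
        uv=np.array([proj(c,q+[v[0],v[1],0]) for q in M]); r+=list(np.r_[uv.min(0),uv.max(0)]-B[c]+.0)
    return r
s=least_squares(f,[.491,.302]); print(s.x.round(4),np.round(s.fun,1))
for a in(45,-45,135,90,0): 
    r=manip.ik([s.x[0],s.x[1],.027],down(np.radians(a))); r2=manip.ik([.647,.16,.042],down(np.radians(a)))
    print(a,None if r is None else np.round(r,2),None if r2 is None else np.round(r2,2))
E
```

```text
top [203 186 222 204]
side [189 280 217 313]Traceback (most recent call last):
  File "<stdin>", line 22, in <module>
    return func(*args, **kwargs)
    result = trf(vector_fun.fun, vector_fun.jac, x0, f0, J0, lb, ub, ftol, xtol,
                 gtol, max_nfev, x_scale, loss_function, tr_solver,
                 tr_options.copy(), verbose, callback=callback_wrapped)
    return trf_no_bounds(
        fun, jac, x0, f0, J0, ftol, xtol, gtol, max_nfev, x_scale,
        loss_function, tr_solver, tr_options, verbose, callback=callback)
    f_new = fun(x_new)
    self._update_fun()
    ~~~~~~~~~~~~~~~~^^
    self.f = self.fun_wrapped(xp_copy(self.x))
             ~~~~~~~~~~~~~~~~^^^^^^^^^^^^^^^^^
    return np.atleast_1d(self.fun(x))
                         ~~~~~~~~^^^
    return self.f(x, *self.args, **self.kwargs)
           ~~~~~~^^^^^^^^^^^^^^^^^^^^^^^^^^^^^^
  File "<stdin>", line 20, in f
  File "h.py", line 11, in proj
    m=manip.camera_model(cam)
ValueError: time passes only in moves, steps and waits
```

```bash
sed -i 's/m=manip.camera_model(cam)/m=model(cam)/' h.py; cat >> h.py <<'E'
import functools
model=functools.lru_cache(None)(lambda c: manip.camera_model(c))
E
cat > g.py <<'E'
from h import *
from scipy.optimize import least_squares
t=np.linspace(0,2*np.pi,60)
M=np.vstack([np.c_[r*np.cos(t),r*np.sin(t),z+0*t] for r,z in((.024,0),(.024,.012),(.011,.03),(.011,.055))])
def fit(ims,seed,x0,z):
    B={}
    for c,im in ims.items():
        hsv=cv2.cvtColor(im,cv2.COLOR_RGB2HSV).astype(int)
        m=((hsv[:,:,0]<16)|(hsv[:,:,0]>176))&(hsv[:,:,1]>150)
        n,l,st,ce=cv2.connectedComponentsWithStats(m.astype(np.uint8))
        s=st[l[seed[c][1],seed[c][0]]]; B[c]=np.array([s[0],s[1],s[0]+s[2],s[1]+s[3]])-.5; print(c,B[c])
    def f(v):
        r=[]
        for c in B:
            uv=np.array([proj(c,q+[v[0],v[1],z]) for q in M]); r+=list(np.r_[uv.min(0),uv.max(0)]-B[c])
        return r
    s=least_squares(f,x0); print(s.x.round(4),np.round(s.fun,1)); return s.x
E
python3 - <<'E'
from g import *
x=fit({c:np.load(c+'0.npy') for c in('top','side')},{'top':(212,195),'side':(203,305)},[.491,.302],0)
print(manip.read_ee_pos().round(3),manip.read_width())
for a in(45,-45,135): 
    for P in([x[0],x[1],.027],[.647,.16,.042]):
        r=manip.ik(P,down(np.radians(a))); print(a,None if r is None else np.round(r,2))
E
```

```text
top [202.5 185.5 221.5 203.5]
side [188.5 279.5 216.5 312.5]
[0.4938 0.3045] [-0.6 -0.3  0.3  0.7 -0.5 -1.   0.4  0.5]
[ 0.487 -0.156  0.159] 0.7498113662016056
45 [-0.6   1.01 -0.02  1.63  0.03  0.5   0.15]
45 [-0.25  1.08 -0.1   1.27  0.13  0.79  0.4 ]
-45 [-0.77  1.04  0.34  1.64 -0.58  0.56 -0.88]
-45 [-0.43  1.12  0.35  1.28 -0.44  0.82 -0.75]
135 [-0.43  1.03 -0.36  1.63  0.57  0.59  1.24]
135 [-0.06  1.13 -0.58  1.26  0.67  0.94  1.59]
```

The fit residual is under 1 px, putting the marker at (0.494,0.3045). I'll grasp it with the jaws at 45°.

```bash
python3 - <<'E'
from h import *
q=down(np.radians(45)); P=[.494,.3045]
manip.move_to(P+[.16],q)
print(manip.servo_line(P+[.027],rate=.12,threshold=10))
manip.move_gripper(0); print(manip.read_width(),manip.read_wrist_force().round(1),manip.read_ee_pos().round(4))
manip.servo_line(P+[.13],rate=.12)
print(manip.read_width(),manip.read_wrist_force().round(1))
manip.move_to([.647,.16,.13],q)
t=snap('top','t4'); np.save('t4.npy',t); s=snap('side','s4',(130,90,330,240),4); np.save('s4.npy',s)
print(manip.read_time())
E
```

```text
False
0.2338118905950233 [-2.2 -1.9  7.2] [0.494  0.3045 0.0274]
0.23550371445488624 [-0.5 -0.9 -2.6]
20.275
```

View pics/s4.png

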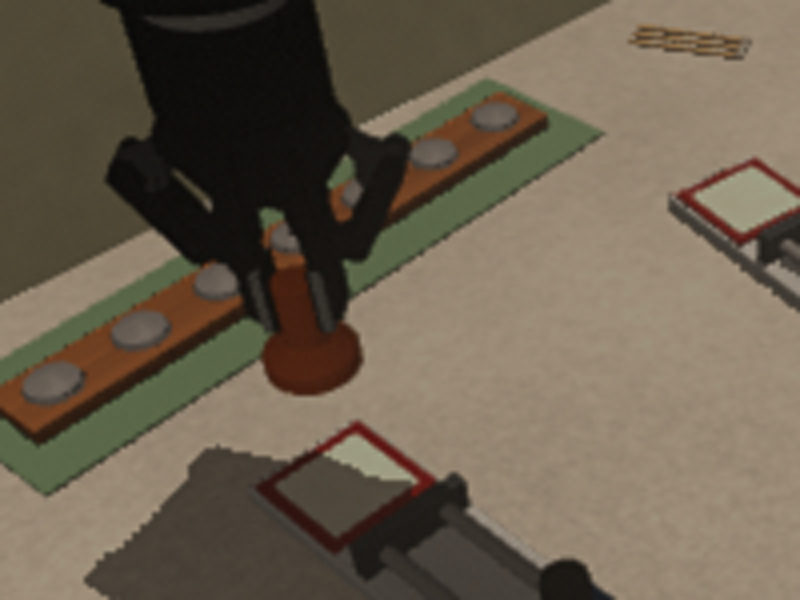

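The marker hangs upright and centred between the pads (crop (310,330)), with the pad below at (345,490). I'll lower it, release and check.

```bash
python3 - <<'E'
from g import *
manip.servo_line([.647,.16,.05],rate=.1)
print(manip.servo_line([.647,.16,.039],rate=.02,threshold=5),manip.read_ee_pos().round(4),manip.read_wrist_force().round(1))
manip.move_gripper(.6)
manip.servo_line([.647,.16,.16],rate=.12)
manip.move_to([.45,.40,.25],down(np.radians(45)))
manip.dwell(.5)
t=snap('top','t5',(190,100,430,240),3); s=snap('side','s5',(170,110,410,290),3)
print(manip.read_time(),manip.read_wrist_force().round(1))
cv2.imwrite('pics/f5.png',np.vstack([cv2.resize(cv2.imread('pics/t5.png'),(480,280)),cv2.resize(cv2.imread('pics/s5.png'),(400,300)) if 0 else cv2.resize(cv2.imread('pics/s5.png'),(480,320))]))
for c in('top','side'):
    for n in('carriage_a','reject_marker'):
        print(c,n,[(np.round(d['rect'],1).tolist(),round(d['conf'],2)) for d in manip.spot_in(c,n)])
E
```

```text
True [0.647  0.16   0.0414] [-1.1  0.   8.6]
25.0583 [-0.6 -0.4 -0.3]
top carriage_a [([377.6, 182.5, 405.0, 207.6], 0.94), ([255.1, 194.9, 277.3, 215.1], 0.69)]
top reject_marker [([205.3, 157.7, 219.0, 169.4], 0.73), ([166.1, 186.9, 186.0, 202.9], 0.54), ([260.9, 127.6, 277.3, 144.3], 0.51), ([252.7, 122.4, 282.6, 224.8], 0.3)]
side carriage_a [([254.2, 231.9, 292.9, 269.2], 0.59), ([347.7, 146.3, 380.0, 178.4], 0.58)]
side reject_marker [([158.8, 258.6, 182.2, 279.9], 0.91), ([203.3, 190.1, 231.9, 220.4], 0.69), ([142.5, 316.7, 173.2, 350.1], 0.65)]
```

View pics/f5.png

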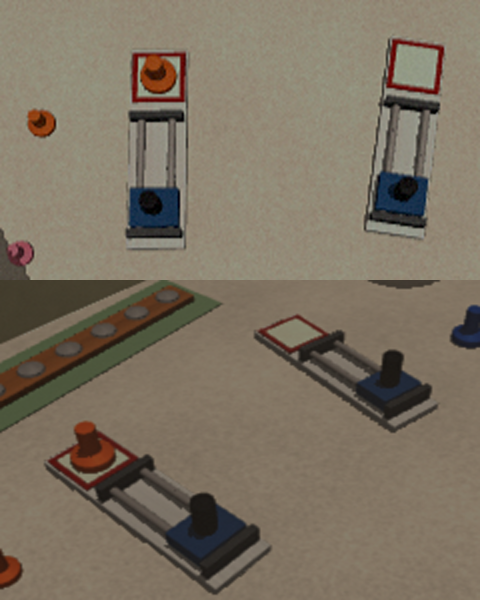

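The marker stands upright within the left pad (top crop (158,75)), and both carriages sit against their near bars. Handing in.

```bash
python3 -c "
from plant import manip
print(manip.finish_job())"
```

```text
the job is handed in; nothing more can be done
None
```

I ran both carriages out and home, left first. The left rail is the one that jams, so the orange marker now stands on its reject pad. I handed the job in at about 25 s on the robot's clock; it gives no verdict.

- **Left rail:** the carriage stopped hard at about 45 mm of travel, then went back until it met the home stop.
- **Right rail:** the carriage ran the full 90 mm or so and went back home the same way.
- **Marker:** I took the larger of the two orange pawns. It touched down at the expected pad height.

The last pictures show the marker upright inside the red border, both carriages against their near stop bars, and the arm clear. The travel figures are fingertip travel between stops, less about 10 mm of play around the knob. No check failed or disagreed. One calculation script stopped with an error part way, but the arm's moves in it had already finished, and I reran only the calculation.

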